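# Start up the drum sander

## Task

Start the bench drum sander for the spruce plate that lies on its belt, in the workshop order: first switch on the dust extractor with the rocker of its yellow radio remote, then start the drum with the green button on the sander's panel, and last switch on the belt feed with the black rocker next to it; press the green-dotted end of each rocker right down so that it stays on. Only press with the fingertips: the remote stays lying where it is, unlifted. Leave the grey remote's rocker, the red stop button, the speed dial and everything else on the bench alone.

Things in the scene. Friction and masses are not known exactly. Their poses are not given: they have to be found in the camera images.
- extractor_remote: Yellow hand-held radio remote of the dust extractor, lying loose on the bench: 150 x 70 x 30 mm, 0.3 to 0.5 kg. Origin at the centre of its underside; x along its length towards the stub aerial (30 mm long, beyond the +x end at y = +20 mm), z up. Its rocker's pivot lies 8 mm behind the centre (x = -8 mm). It swaps places with the grey remote from start to start.
- extractor_rocker (a joint): Rocker of the yellow remote, 60 x 34 mm, lengthwise on its top face, dotted end towards the aerial. The rocker is a black paddle that see-saws about its middle; 0 rad = OFF (green-dotted end up), 0.3 rad = ON (that end down). It snaps over past 0.15 and stays; about 6 N at the dotted end starts it.
- extractor_rocker_on (a point): Point to press on the yellow remote's rocker: on the top face of the paddle, at mid-width, 22 mm from the pivot on the dotted side (8 mm from that end). It stands about 40 mm above the bench when OFF and sinks 6.5 mm to ON; there the end of the paddle is still 2 mm above the remote's face. It moves with the paddle; x along the remote, z up (remote's axes when OFF).
- cleaner_remote: Grey remote of the ceiling air cleaner, lying loose; same shape, size and axes as the yellow one. Not to be used.
- cleaner_rocker (a joint): Rocker of the grey remote, same values as the others; must stay OFF (0).
- sander: Bench drum sander, fixed, cream and black. Origin at bench level under the motor housing (300 mm in x, 250 mm in y, 235 mm high); the operator stands at its -x side. The conveyor belt (top 124 mm high, 490 mm along x, 254 mm wide) lies to its left, middle at y = +265 mm, under the drum's cover (top about 258 mm high; a dust port on it reaches 275 mm).
- panel_face (a point): Centre of the upper face of the black control panel, 165 x 270 mm, on top of the motor housing, 272 mm above the bench. z: outward normal (the face slopes 0.2 rad towards the operator); x: up the slope, away from the operator; y: to his left. START at (30, 65) mm, STOP (-30, 65), feed rocker's pivot (0, -20), dial (0, -100). Nothing nearby stands higher than these controls.
- start (a joint): Green START push button of the drum, 30 mm across. 0 m = out (drum off), 0.006 m = fully in (drum on); travel along the panel's normal. It snaps over past 0.003 and stays in; about 6 N starts it moving. It is interlocked with STOP: when one goes in the other comes out.
- start_top (a point): Centre of the green button's top face, 8 mm above the panel's face when out, 2 mm when in. Axes as panel_face.
- stop: Red STOP push button, 30 mm across, beside START on the operator's side; it is in at the start and comes out while the drum runs. Origin on the panel's face when in. Its top stands 5 mm (in) to 11 mm (out) above the panel's face. Not to be pressed.
- feed_rocker (a joint): Belt feed rocker on the panel, 54 x 30 mm, lengthwise along the panel's x, dotted end away from the operator, between the green/red pair and the speed dial. The rocker is a black paddle that see-saws about its middle; 0 rad = OFF (green-dotted end up), 0.3 rad = ON (that end down). It snaps over past 0.15 and stays; about 6 N at the dotted end starts it.
- feed_rocker_on (a point): Point to press on the feed rocker: on the top face of the paddle at mid-width, 19 mm from the pivot on the dotted side (8 mm from that end); sinks 5.5 mm along the panel's normal from OFF to ON. It moves with the paddle; axes as panel_face when OFF.
- dial_mark (a point): White mark on the rim of the black feed-speed dial (34 mm across, 15 mm high), at 14 mm from its axis. The dial's setting differs from start to start; leave it.
- plate_mid (a point): Centre of the loose spruce plate, 260 x 115 x 9 mm, lying on the front half of the sander's belt.
- glue: White glue bottle with an orange cap, 62 mm across, 170 mm high, standing at the back. Origin at the centre of its foot.
- caliper: Thickness caliper: aluminium U-frame 190 x 105 mm with a round dial, lying at the back, 26 mm high. Origin under its middle.
- plane: Small brass finger plane, 62 x 26 x 30 mm, lying near the robot. Origin under its middle.
- clamp: Spring clamp with steel arms and orange grips, 160 x 80 x 24 mm, lying near the robot. Origin at bench level under its middle.
- sanding_block: Cork sanding block, 110 x 60 x 36 mm, at the right. Origin under its middle.
Things that resemble listed ones, but are neither listed nor needed, are in the scene too. Of the things that look like the extractor_remote, the smaller one is meant.

How it is judged (in metres and radians):
On the way, in this order (a step that is already met when the one before it is completed fails the run):
1. the extractor rocker on the yellow remote is pressed to ON (value of joint extractor_rocker above 0.25 rad), for 0.2 s.
2. the green START button is pressed in (value of joint start above 0.0048 m), for 0.2 s.
3. the belt feed rocker is pressed to ON (value of joint feed_rocker above 0.25 rad), for 0.2 s.
At the end, for the whole second after the job is handed in: The yellow remote's rocker and the feed rocker are ON (over 0.25 rad), the green button is latched in (over 4.8 mm), the grey remote's rocker is still OFF (under 0.15 rad), and the yellow remote lies flat and at rest within 30 mm of where it was (value of joint each of extractor_rocker, feed_rocker above 0.25 rad and value of joint start above 0.0048 m and value of joint cleaner_rocker below 0.15 rad and height (world z) of extractor_remote below 0.006 m and angle between extractor_remote's own z axis and vertical below 0.05 rad and linear speed of extractor_remote below 0.01 m/s and distance of extractor_remote from where it was at the start of the episode below 0.03 m); the robot touches nothing.
It fails at once if the drum is started while the extractor is off, or the feed switched on while the drum is off ((value of joint start above 0.003 m and value of joint extractor_rocker below 0.15 rad) or (value of joint feed_rocker above 0.15 rad and value of joint start below 0.003 m)).
It fails at once if the yellow remote is lifted (12 mm), tipped (0.25 rad) or shifted by more than 30 mm (height (world z) of extractor_remote above 0.012 m or angle between extractor_remote's own z axis and vertical above 0.25 rad or distance of extractor_remote from where it was at the start of the episode above 0.03 m).
It fails at once if the grey remote's rocker is pressed over, the red stop button is pressed (3 N), or the speed dial's mark is turned by more than 5 mm (value of joint cleaner_rocker above 0.15 rad or contact force between any of the arm, the fingers and stop above 3 N or distance of dial_mark from where it was at the start of the episode above 0.005 m).
It fails at once if the plate, the grey remote or another thing on the bench is moved by more than 20 mm (distance of any of plate_mid, glue, caliper, plane, clamp, sanding_block, cleaner_remote from where it was at the start of the episode above 0.02 m).
It also fails if it takes over 51 s, if anything falls off the work surface, if the arm or the gripper's body presses on something with over 40 N, if the wrist force passes 120 N, or if a joint passes its speed limit or range.

## Robot

A 6-joint arm with a two-finger parallel gripper is mounted at the origin on the work surface. World frame = base frame: x ahead of the robot, y to its left, z up, the work surface at z = 0. Lengths are in mm, angles in rad, forces in N, time in s.
With the tool pointing down it reaches from about 250 to 775 mm from the base axis. Payload 4 kg.
Tool frame: the origin (TCP) lies between the finger pads; the fingertips stand 22 mm ahead of it and the grasp point (between the pads) lies 3 mm ahead of it; z points along the fingers, y is the direction in which the jaws open and shut (so a half turn about z gives the same grasp; the last joint's range is limited). The gripper opens to 85 mm and grips with 20 to 120 N. Pads are 22 mm wide; open, the fingers measure 114 mm over their backs; the gripper's body (76 mm by 85 mm) begins 54 mm behind the grasp point. The pads swing forward as they close: fully open they stand 13 mm farther back than shut.
Start: joints at [1.081, 0.087, 1.371, -0, 1.684, -0.103], TCP at [207.484, 509.378, 253.341] pointing down, gripper open.
Joint ranges: [-3.1, 3.1], [-0.76, 2.03], [0.27, 2.55], [-1.08, 4.22], [0.17, 2.65], [-2.57, 2.57]. Speed limits (rad/s): [2.79, 2.79, 3.14, 3.14, 3.14, 3.14].

## Interface

Orientations are given as a unit quaternion [x, y, z, w].
In Python, from bench import * gives the robot as it stands. The module is installed in compiled form; this text tells all that it offers.
- The arm moves only by the tool carry_out, never from a script. Its argument "moves" is a list of rows, each a list of 5 numbers: the closure, from 0 (fully open) to 1 (shut), then the shift along the tool's x, y, z in cm, then the turn about the tool's z in rad. A call has 1 to 10 rows; each row is the pose to reach, as a shift and turn from the pose commanded when the call began, along the tool's axes at that moment; what a row does not reach only later rows make up. A row lasts 1/12 s, in which the tool goes at most 41.7 mm and 7.16 degrees, less where a joint would pass 70% of its speed; a pose out of reach is approached as far as the arm can. A call with a gripper value outside its range is refused whole. The fingers move at their own pace and stop on an object; "grip_force" is the grip in N (left out, the last holds). Time passes only in rows, so rows that repeat a pose let the fingers close. It gives the time, the measured TCP pose, the force and the opening at its end, in the units of the state.
- sense(): the state, without advancing time (a new reading comes with each control period).
- get_image(name): name is "scene" or "top"; returns the picture (480x640x3 uint8, red, green, blue); there is no depth.
- camera_params(name): a dict with "fx", "fy", "cx", "cy" (pixels), "R" (3x3) and "t" (3): a world point X has camera coordinates R X + t. Camera axes: x right, y down, z forward; pixel columns grow to the right and rows downward; lengths in mm; the calibration is good to about 2 mm. A picture is of the moment at which its call begins. camera_params takes no time and is no camera call.
- finish_job(): hands the job in, once; it reports no verdict.
The state is a dict: "clock": time; "joint_positions": joint angles; "qvel": joint speeds; "effort": joint torques, N m; "position": TCP position; "orientation": TCP orientation; "ft_force": force on the tool from outside, world axes, zero at the start; "moment": the same for the moment, N m; "finger_gap": finger opening in mm.
Only numpy, scipy, OpenCV 4.12 (cv2) and the standard library are available. Lean on these libraries where they do the work, as an engineer would, in place of code of your own. Each camera call takes 0.05 s, during which the arm holds its last target.

## Working session

There is one attempt and no reset: what is moved stays moved. The work goes in short steps, Python scripts to look and compute and a tool call to move; the robot and the scene stay as the last step left them, time stands still between calls to the robot, and variables do not carry over. Pictures are saved under pics/ and viewed, and the job is handed in when it is done.

Besides the shell and the picture viewer there is one more tool, called as name([rows], argument=value, ...), one row to a line, values as JSON. carry_out: Moves the arm, as the interface text tells. Its arguments: {"type":"object","properties":{"moves":{"type":"array"},"grip_force":{"type":"number"}},"required":["moves"]}

```bash
mkdir -p pics; python3 - <<'E'
from bench import *
import cv2
for n in("scene","top"):
    im=get_image(n); cv2.imwrite(f"pics/{n}0.png",im[:,:,::-1]); p=camera_params(n); print(n,p)
print(sense())
E
```

```text
scene {'fx': 465.94547325386367, 'fy': 465.94547325386367, 'cx': 315.4832498100368, 'cy': 235.44932641965758, 'R': array([[-0.83850887,  0.5444651 , -0.02146231],
       [ 0.37011535,  0.54020801, -0.75577108],
       [-0.39989686, -0.64166429, -0.6544841 ]]), 't': array([ 457.32079503,  -22.58398382, 1536.82870277])}
top {'fx': 499.55079291727185, 'fy': 499.55079291727185, 'cx': 317.3718154551642, 'cy': 240.93111709051544, 'R': array([[ 0.01329905, -0.99990412, -0.003859  ],
       [-0.99611307, -0.01291235, -0.08713217],
       [ 0.08707399,  0.00500277, -0.99618929]]), 't': array([ -13.46841964,  524.91863056, 1496.98718778])}
{'clock': 0.1, 'joint_positions': array([ 1.08090850e+00,  8.79272512e-02,  1.37211778e+00,  1.37314300e-05,
        1.68359108e+00, -1.03116597e-01]), 'qvel': array([-8.89379704e-04, -6.45713764e-05, -4.11589926e-03, -1.02640701e-03,
        1.77172539e-03,  2.15100662e-03]), 'effort': array([ 1.85402896e-03, -3.53017116e+01, -3.14216924e+01, -2.37981685e-04,
        7.94291234e-03, -3.76055436e-05]), 'position': array([207.27979714, 509.01413886, 252.22345567]), 'orientation': array([ 1.92181641e-01,  9.81358840e-01, -9.75152076e-04, -3.05050827e-04]), 'ft_force': array([-0.24904379, -0.63511612,  1.00333332]), 'moment': array([-0.004865  ,  0.01033203, -0.01054269]), 'finger_gap': 85.9266959229042}
```

View pics/scene0.png

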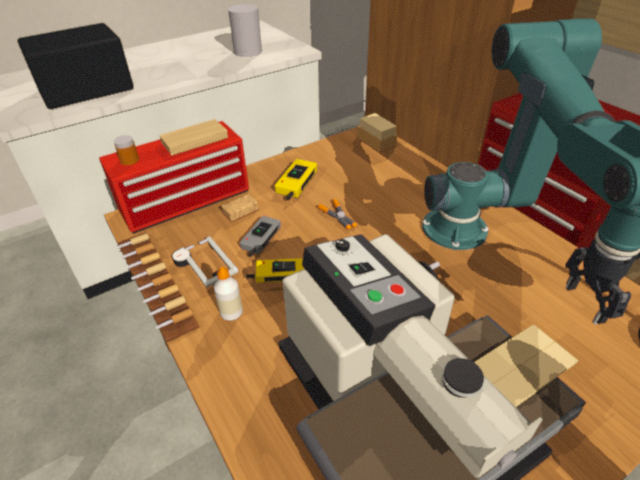

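View pics/top0.png

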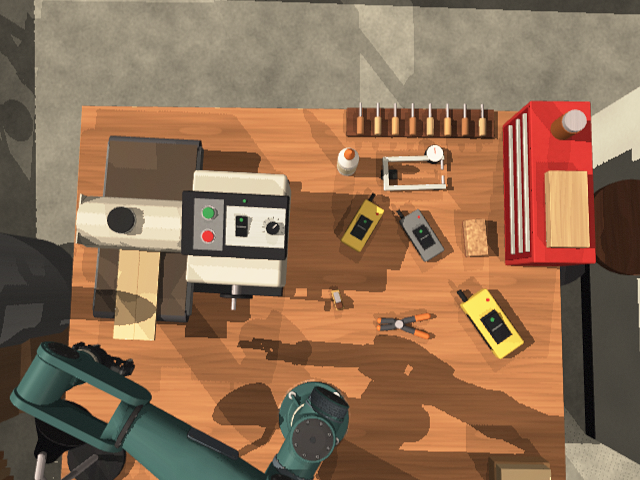

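The top view shows the sander panel at about (235,224). Candidates for the wanted remote are the yellow one at (362,224), the larger yellow one at (492,323) and the grey one at (421,234). By the description it should be the smaller yellow one at (362,224), so I'll check that with masks and a close crop.

```bash
cat > h.py <<'E'
import numpy as np,cv2
from bench import *
P={n:camera_params(n) for n in("scene","top")}
def ray(n,u,v):
    p=P[n];d=p["R"].T@np.array([(u-p["cx"])/p["fx"],(v-p["cy"])/p["fy"],1]);o=-p["R"].T@p["t"];return o,d/np.linalg.norm(d)
def onz(n,u,v,z):
    o,d=ray(n,u,v);return o+d*(z-o[2])/d[2]
def tri(a,b):
    (o1,d1),(o2,d2)=ray("top",*a),ray("scene",*b)
    s=np.linalg.lstsq(np.c_[d1,-d2],o2-o1,rcond=None)[0];x,y=o1+s[0]*d1,o2+s[1]*d2
    return (x+y)/2,np.linalg.norm(x-y)
def proj(n,X):
    p=P[n];c=p["R"]@X+p["t"];return p["fx"]*c[0]/c[2]+p["cx"],p["fy"]*c[1]/c[2]+p["cy"]
E
python3 - <<'E'
from h import *
t=cv2.imread("pics/top0.png");s=cv2.imread("pics/scene0.png")
def blobs(n,im,lo,hi,mn,z):
    m=cv2.inRange(cv2.cvtColor(im,cv2.COLOR_BGR2HSV),lo,hi)
    k,l,st,c=cv2.connectedComponentsWithStats(m)
    for i in range(1,k):
        if st[i,4]>=mn: 
            pts=np.argwhere(l==i)[:,::-1].astype(np.float32);print(n,c[i].round(1),st[i,4],cv2.minAreaRect(pts),onz(n,*c[i],z).round(0))
print("yellow");blobs("top",t,(22,170,90),(32,255,255),150,30);blobs("scene",s,(22,170,90),(32,255,255),150,30)
print("green");blobs("top",t,(45,120,60),(80,255,255),2,40);blobs("scene",s,(45,120,60),(80,255,255),2,40)
print("red");blobs("top",t[:, :450],(0,190,120),(4,255,255),30,280)
a=cv2.resize(t[185:265,325:405],(400,400),interpolation=2);b=cv2.resize(t[180:270,175:295],(400,300),interpolation=2)
c=cv2.resize(s[240:300,240:320],(400,300),interpolation=2);d=cv2.resize(s[230:330,300:440],(400,286),interpolation=2)
o=np.zeros((600,800,3),np.uint8);o[:300,:400]=a[50:350];o[:300,400:]=b;o[300:,:400]=c;o[300:586,400:]=d
cv2.imwrite("pics/crop.png",o)
E
```

```text
yellow
scene [294.6 178.4] 773 ((295.5, 177.0), (26.215425491333008, 46.94198989868164), 34.99201965332031) [ 302. -515.   30.]
scene [274.4 268.5] 559 ((278.8894958496094, 269.90057373046875), (22.074708938598633, 48.45924377441406), 86.98721313476562) [ 595. -144.   30.]
green
top [244.  200.5] 8 ((244.00001525878906, 200.50001525878906), (2.1213202476501465, 2.1213202476501465), 45.0) [644. 217.  40.]
top [208.  212.4] 90 ((208.0, 212.5), (9.0, 10.0), 90.0) [606. 325.  40.]
top [241.  219.5] 12 ((241.0, 219.5), (3.0, 2.0), 90.0) [586. 225.  40.]
top [364.5 221. ] 6 ((364.5, 221.0), (2.0, 1.0), 90.0) [ 586. -148.   40.]
top [420.3 231. ] 7 ((420.0, 231.0), (2.0, 2.0), 90.0) [ 558. -316.   40.]
top [491.9 319.3] 14 ((491.5, 319.0), (4.0, 3.0), 90.0) [ 297. -527.   40.]
scene [294.2 172. ] 10 ((294.5, 172.0), (3.0, 2.0), 0.0) [ 289. -539.   40.]
scene [257.7 230.1] 9 ((257.7500305175781, 230.25001525878906), (2.8284268379211426, 2.1213202476501465), 45.0) [ 559. -317.   40.]
scene [276.5 264. ] 2 ((276.5, 264.0), (1.0, 0.0), 180.0) [ 585. -148.   40.]
scene [356.4 267.1] 11 ((356.5, 267.0), (2.0, 3.0), 90.0) [399.  -5.  40.]
scene [335.9 273.6] 11 ((336.0, 273.5), (3.0, 2.0), 90.0) [463. -17.  40.]
scene [374.4 295.4] 102 ((374.5, 295.5), (9.0, 11.0), 90.0) [424. 110.  40.]
red
top [207.5 235.8] 82 ((207.5, 235.5), (9.0, 9.0), 90.0) [512. 270. 280.]
```

View pics/crop.png

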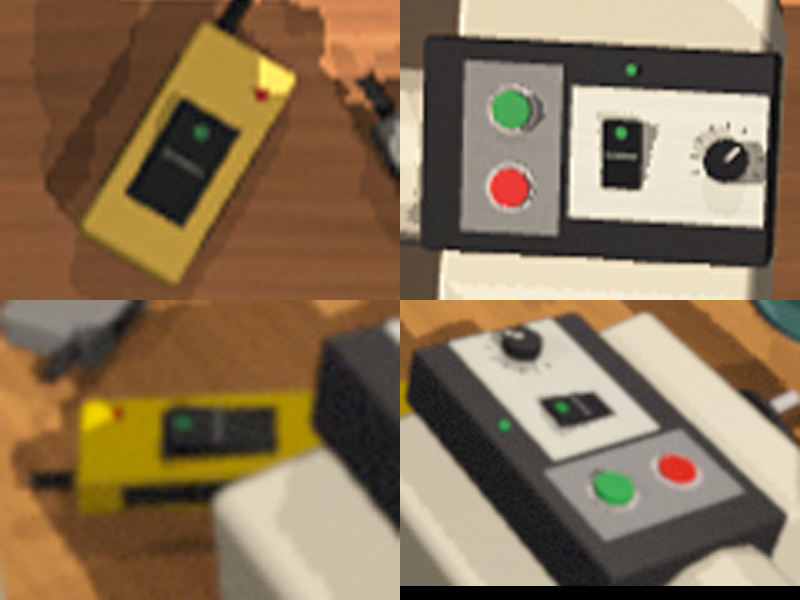

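The crop confirms it. The smaller yellow remote at top pixel (362,224) is about 150 mm long, with its dot at (364.5,221). The green button is at (208,212), the feed dot at (241,219.5), and the green lamp at (244,200) is not a control. Next I'll triangulate these.

```bash
python3 - <<'E'
from h import *
t=cv2.imread("pics/top0.png")
for n,a,b in[("ext",(364.7,221.2),(276.6,264.2)),("start",(208,212.4),(374.4,295.4)),("feed",(241,219.5),(356.4,267.1)),("stop",(207.5,235.8),(397.5,289.2))]:
    x,e=tri(a,b);print(n,x.round(1),round(e,1))
# remote outline corners from crop (top face z=30), crop px/5+offset
for nm,(u,v),z in[("c1",(205,22),30),("c2",(297,78),30),("c3",(180,283),30),("c4",(82,227),30),("pivot",(184,163),38),("dot",(201,132),40),("pe1",(182,98),40),("pe2",(240,130),40),("pe3",(126,193),34),("pe4",(182,227),34)]:
    print(nm,onz("top",325+(u)/5-.4,185+(v+50)/5-.4,z).round(1))
# panel outlines
for nm,(u,v) in[("bl",(425,245)),("br",(768,265)),("tl",(428,38)),("tr",(782,55)),("fp1",(602,120)),("fp2",(641,120)),("fp3",(641,190)),("fp4",(602,188)),("feeddot",(621,132)),("start",(512,108)),("stop",(510,187)),("dial",(725,160))]:
    print(nm,onz("top",175+(u-400)*.3-.35,180+v*.3-.35,280).round(1))
E
```

```text
ext [ 585.  -148.6   38.4] 0.8
start [571.2 270.8 281.7] 0.8
feed [553.8 186.3 283.7] 0.9
stop [512.2 274.1 267.2] 2.7
c1 [ 654.7 -152.    30. ]
c2 [ 620.9 -208.1   30. ]
c3 [ 495.  -137.6   30. ]
c4 [528.2 -78.1  30. ]
pivot [ 567.1 -139.    38. ]
dot [ 585.8 -149.    40. ]
pe1 [ 606.3 -137.4   40. ]
pe2 [ 587.3 -172.5   40. ]
pe3 [ 548.8 -104.4   34. ]
pe4 [ 528.6 -138.3   34. ]
bl [467.2 332.9 280. ]
br [455.5  72.9 280. ]
tl [625.8 336.4 280. ]
tr [616.1  65.3 280. ]
fp1 [564.3 201.5 280. ]
fp2 [564.7 171.7 280. ]
fp3 [511.1 170.4 280. ]
fp4 [512.3 200.  280. ]
feeddot [555.3 186.7 280. ]
start [572.6 270.4 280. ]
stop [512.1 269.9 280. ]
dial [534.9 107.1 280. ]
```

```bash
cat >> h.py <<'E'
from scipy.spatial.transform import Rotation as Ro
def to(X,yaw=None):
    s=sense();R=Ro.from_quat(s["orientation"]).as_matrix();d=R.T@(np.array(X)-s["position"])/10
    y=np.arctan2(R[1,0],R[0,0]);tr=None if yaw is None else -((yaw-y+np.pi)%(2*np.pi)-np.pi)
    print("t",round(s["clock"],2),"pos",s["position"].round(1),"yaw",round(y,3),"F",s["ft_force"].round(1),"gap",round(s["finger_gap"],1),"-> shift cm",d.round(2),"turn",tr)
E
python3 - <<'E'
from h import *
to((207,509,420));to((400,150,420));to((586.5,-150,420),np.pi-.53); to((586.5,-150,80),np.pi-.53)
E
```

```text
t 0.1 pos [207.3 509.  252.2] yaw 2.755 F [-0.2 -0.6  1. ] gap 85.9 -> shift cm [  0.03  -0.05 -16.78] turn None
t 0.1 pos [207.3 509.  252.2] yaw 2.755 F [-0.2 -0.6  1. ] gap 85.9 -> shift cm [-31.39 -26.01 -16.73] turn None
t 0.1 pos [207.3 509.  252.2] yaw 2.755 F [-0.2 -0.6  1. ] gap 85.9 -> shift cm [-59.97 -46.76 -16.7 ] turn 0.14323007715940728
t 0.1 pos [207.3 509.  252.2] yaw 2.755 F [-0.2 -0.6  1. ] gap 85.9 -> shift cm [-59.98 -46.69  17.3 ] turn 0.14323007715940728
```

carry_out([
  [1, 0, 0, -4, 0],
  [1, 0, 0, -8, 0],
  [1, 0, 0, -12, 0],
  [1, -2, -1.6, -15.5, 0],
  [1, -5, -4, -16.5, 0.05],
  [1, -8, -6.3, -16.5, 0.1],
  [1, -11, -8.6, -16.5, 0.14],
  [1, -14, -11, -16.5, 0.14],
  [1, -17, -13.3, -16.5, 0.14],
  [1, -20, -15.6, -16.5, 0.14],
], grip_force=60)

```text
clock: 0.93
position: [334.2, 287.8, 418.0]
orientation: [0.26, 0.966, -0.0, -0.0]
ft_force: [1.3, 0.3, 0.4]
finger_gap: -0.1
```

```bash
python3 - <<'E'
from h import *
to((586.5,-150,420),np.pi-.53)
E
```

```text
t 0.93 pos [334.2 287.8 418. ] yaw 2.615 F [1.3 0.3 0.4] gap -0.1 -> shift cm [-43.81 -25.18  -0.2 ] turn 0.0036957753452706577
```

carry_out([
  [1, -3.5, -2, 0, 0],
  [1, -7, -4, 0, 0],
  [1, -10.5, -6, 0, 0],
  [1, -14, -8, 0, 0],
  [1, -17.5, -10, 0, 0],
  [1, -21, -12, 0, 0],
  [1, -24.5, -14, 0, 0],
  [1, -28, -16, 0, 0],
  [1, -31.5, -18, 0, 0],
  [1, -35, -20, 0, 0],
])

```text
clock: 1.77
position: [536.4, -61.4, 417.7]
orientation: [0.261, 0.965, 0.0, -0.0]
ft_force: [0.6, 0.6, 1.0]
finger_gap: 0.0
```

```bash
python3 - <<'E'
from h import *
to((586.5,-150,420),np.pi-.53)
E
```

```text
t 1.77 pos [536.4 -61.4 417.7] yaw 2.614 F [0.6 0.6 1. ] gap 0.0 -> shift cm [-8.79 -5.13 -0.23] turn 0.002823159867999969
```

carry_out([
  [1, -3, -2, 2, 0],
  [1, -6, -4, 5.5, 0],
  [1, -8, -4.8, 9, 0],
  [1, -8, -4.8, 13, 0],
  [1, -8, -4.8, 17, 0],
  [1, -8, -4.8, 21, 0],
  [1, -8, -4.8, 25, 0],
  [1, -8, -4.8, 28, 0],
  [1, -8, -4.8, 30, 0],
  [1, -8, -4.8, 30, 0],
])

```text
clock: 2.6
position: [576.8, -139.7, 110.8]
orientation: [0.26, 0.965, 0.001, -0.007]
ft_force: [-1.0, -0.0, -1.0]
finger_gap: -0.0
```

```bash
python3 - <<'E'
from h import *
to((586.5,-150,64),np.pi-.53)
for n,c in(("top",(325,185)),("scene",(240,200))):
    im=get_image(n)[:,:,::-1]; cv2.imwrite(f"pics/{n}1.png",cv2.resize(im[c[1]:c[1]+100,c[0]:c[0]+130],None,fx=5,fy=5))
E
```

```text
t 2.6 pos [ 576.8 -139.7  110.8] yaw 2.615 F [-1. -0. -1.] gap -0.0 -> shift cm [-1.42 -0.39  4.66] turn 0.0031270455039100753
```

View pics/scene1.png

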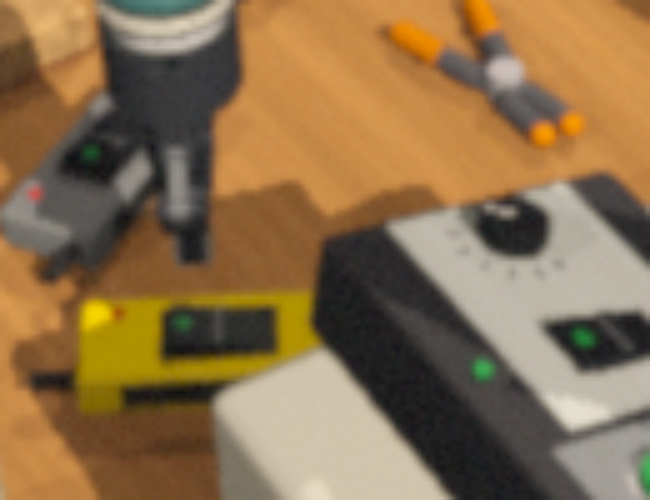

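View pics/top1.png

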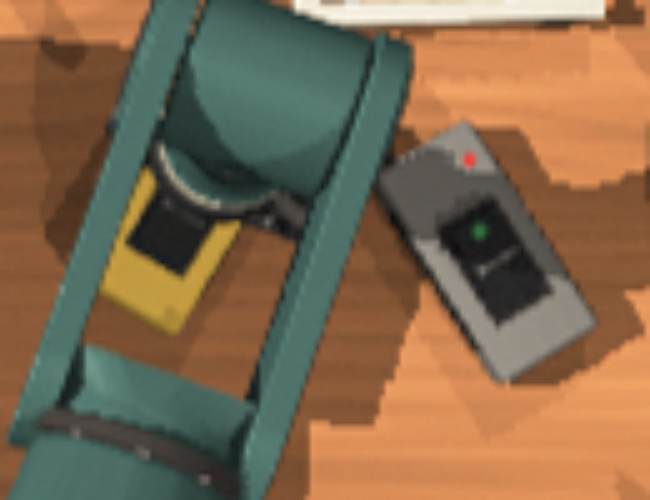

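carry_out([
  [1, -1.4, -0.4, 1, 0],
  [1, -1.4, -0.4, 2, 0],
  [1, -1.4, -0.4, 2.5, 0],
  [1, -1.4, -0.4, 2.5, 0],
])

```text
clock: 3.03
position: [590.5, -151.3, 92.9]
orientation: [0.26, 0.965, 0.0, -0.001]
ft_force: [-0.7, 0.7, 0.0]
finger_gap: -0.0
```

```bash
python3 - <<'E'
from h import *
to((586.5,-150,64),np.pi-.53)
s=sense();print(proj("scene",s["position"]-[0,0,22]))
im=get_image("scene")[:,:,::-1]; cv2.imwrite("pics/scene2.png",cv2.resize(im[230:300,240:320],None,fx=8,fy=8))
to((586.5,-150,64),np.pi-.53)
E
```

```text
t 3.03 pos [ 590.5 -151.3   92.9] yaw 2.615 F [-0.7  0.7  0. ] gap -0.0 -> shift cm [ 0.41 -0.09  2.9 ] turn 0.0030909284042150986
(np.float64(273.51373502413554), np.float64(256.35708905807326))
t 3.08 pos [ 590.7 -151.3   93.5] yaw 2.615 F [-0.5 -0.3  0.7] gap 0.1 -> shift cm [ 0.42 -0.1   2.95] turn 0.003268376068836787
```

View pics/scene2.png

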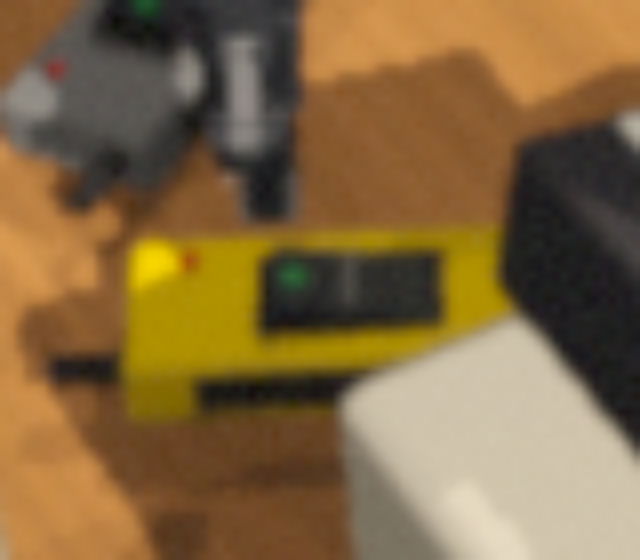

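carry_out([
  [1, 0.4, -0.1, 1, 0],
  [1, 0.4, -0.1, 2, 0],
  [1, 0.4, -0.1, 2.5, 0],
  [1, 0.4, -0.1, 2.8, 0],
  [1, 0.4, -0.1, 3, 0],
  [1, 0.4, -0.1, 3.2, 0],
  [1, 0.4, -0.1, 3.3, 0],
  [1, 0.4, -0.1, 3.3, 0],
])

```text
clock: 3.75
position: [587.2, -150.5, 60.5]
orientation: [0.26, 0.966, 0.0, 0.0]
ft_force: [-0.7, -0.3, 1.8]
finger_gap: 0.1
```

```bash
python3 - <<'E'
from h import *
to((586.5,-150,56),np.pi-.53)
E
```

```text
t 3.75 pos [ 587.2 -150.5   60.5] yaw 2.615 F [-0.7 -0.3  1.8] gap 0.1 -> shift cm [0.08 0.01 0.45] turn 0.0031916672987959416
```

carry_out([
  [1, 0, 0, 0.1, 0],
  [1, 0, 0, 0.2, 0],
  [1, 0, 0, 0.3, 0],
  [1, 0, 0, 0.4, 0],
  [1, 0, 0, 0.4, 0],
])

```text
clock: 4.17
position: [587.2, -150.5, 56.4]
orientation: [0.26, 0.966, 0.0, 0.0]
ft_force: [0.8, 1.2, 0.9]
finger_gap: -0.1
```

carry_out([
  [1, 0, 0, 0.1, 0],
  [1, 0, 0, 0.2, 0],
  [1, 0, 0, 0.25, 0],
  [1, 0, 0, 0.25, 0],
])

```text
clock: 4.5
position: [587.3, -150.6, 56.0]
orientation: [0.26, 0.966, -0.0, 0.001]
ft_force: [-3.4, 2.0, 9.0]
finger_gap: 0.1
```

carry_out([
  [1, 0, 0, 0.3, 0],
  [1, 0, 0, 0.3, 0],
  [1, 0, 0, 0.3, 0],
])

```text
clock: 4.75
position: [587.4, -150.5, 55.7]
orientation: [0.26, 0.966, -0.0, 0.001]
ft_force: [-8.3, 2.4, 20.4]
finger_gap: 0.2
```

carry_out([
  [1, 0, 0, -2, 0],
  [1, 0, 0, -5, 0],
  [1, 0, 0, -9, 0],
  [1, 0, 0, -13, 0],
  [1, 0, 0, -17, 0],
  [1, 0, 0, -21, 0],
  [1, 0, 0, -25, 0],
  [1, 0, 0, -29, 0],
  [1, 0, 0, -33, 0],
  [1, 0, 0, -33, 0],
])

```text
clock: 5.58
position: [588.1, -150.9, 391.7]
orientation: [0.26, 0.965, -0.001, 0.009]
ft_force: [-0.2, -0.5, 1.8]
finger_gap: 0.0
```

```bash
python3 - <<'E'
from h import *
im=get_image("scene")[:,:,::-1]; a=cv2.resize(im[230:300,240:320],None,fx=8,fy=8)
cv2.imwrite("pics/scene3.png",a); 
to((572-6,271,400),np.pi)
E
```

```text
t 5.63 pos [ 588.  -150.8  387.6] yaw 2.615 F [0.6 0.5 0.5] gap 0.1 -> shift cm [23.09 35.36 -1.44] turn -0.5267333692622636
```

View pics/scene3.png

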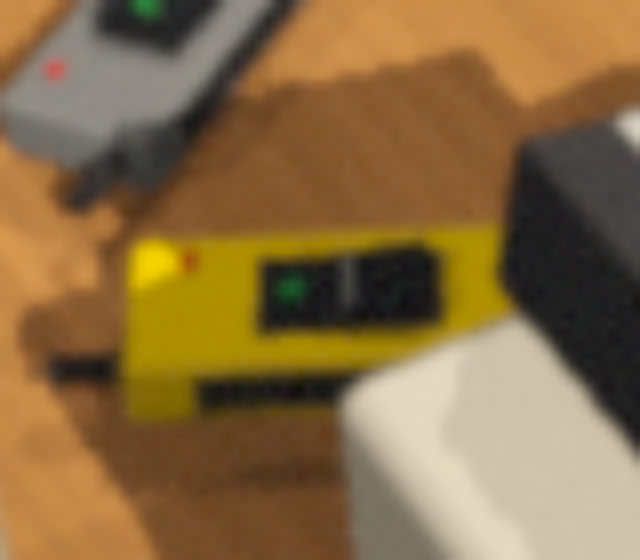

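The dotted end is now down (dot from row 275 to 289 in the crop), the paddle's other end has risen, and the remote has not moved. Next is START.

carry_out([
  [1, 2, 3, -1, -0.1],
  [1, 4, 6, -1, -0.2],
  [1, 6, 9, -1, -0.3],
  [1, 8, 12, -1, -0.4],
  [1, 10, 15, -1, -0.5],
  [1, 12, 18.3, -1, -0.52],
  [1, 14, 21.4, -1, -0.52],
  [1, 16, 24.5, -1, -0.52],
  [1, 18, 27.5, -1, -0.52],
  [1, 20, 30.6, -1, -0.52],
])

```text
clock: 6.47
position: [567.4, 216.3, 388.8]
orientation: [0.003, 1.0, -0.0, -0.001]
ft_force: [0.4, 0.5, -0.3]
finger_gap: 0.1
```

```bash
python3 - <<'E'
from h import *
to((566,271,400),np.pi)
E
```

```text
t 6.47 pos [567.4 216.3 388.8] yaw 3.135 F [ 0.4  0.5 -0.3] gap 0.1 -> shift cm [ 0.18  5.47 -1.12] turn -0.006849472377581822
```

carry_out([
  [1, 0.1, 2.5, 0, 0],
  [1, 0.1, 4.5, 1, 0],
  [1, 0.1, 5, 3, 0],
  [1, 0.1, 5, 5, 0],
  [1, 0.1, 5, 6.3, 0],
  [1, 0.1, 5, 6.3, 0],
  [1, 0.1, 5, 6.3, 0],
])

```text
clock: 7.05
position: [566.8, 264.5, 325.3]
orientation: [0.003, 1.0, -0.001, -0.002]
ft_force: [0.1, -0.3, 0.2]
finger_gap: 0.1
```

```bash
python3 - <<'E'
from h import *
to((566,271,308),np.pi)
im=get_image("scene")[:,:,::-1]; cv2.imwrite("pics/scene4.png",cv2.resize(im[230:330,320:440],None,fx=6,fy=6))
E
```

```text
t 7.05 pos [566.8 264.5 325.3] yaw 3.135 F [ 0.1 -0.3  0.2] gap 0.1 -> shift cm [0.08 0.66 1.73] turn -0.006732476237897966
```

View pics/scene4.png

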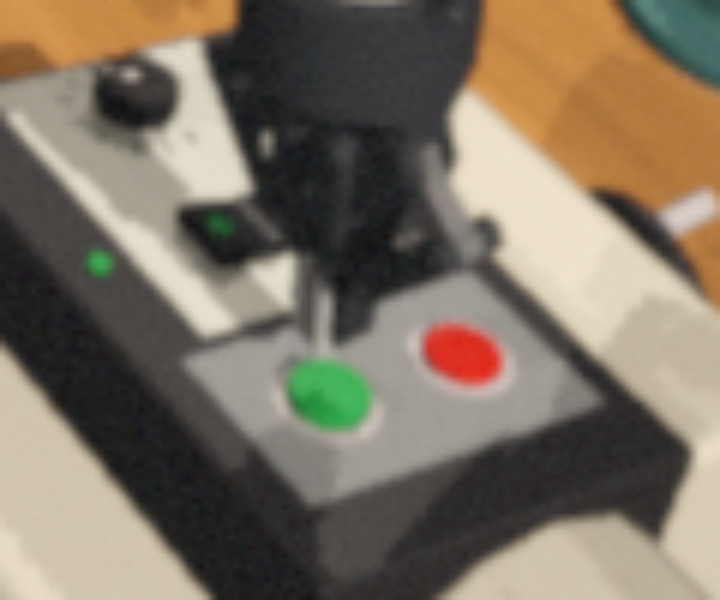

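carry_out([
  [1, -0.1, 0.65, 0.3, 0],
  [1, -0.1, 0.65, 0.8, 0],
  [1, -0.1, 0.65, 1.2, 0],
  [1, -0.1, 0.65, 1.5, 0],
  [1, -0.1, 0.65, 1.7, 0],
  [1, -0.1, 0.65, 1.8, 0],
  [1, -0.1, 0.65, 1.9, 0],
  [1, -0.1, 0.65, 2.0, 0],
  [1, -0.1, 0.65, 2.0, 0],
])

```text
clock: 7.85
position: [568.3, 271.0, 308.9]
orientation: [0.003, 1.0, 0.0, 0.001]
ft_force: [-1.3, -1.5, 2.1]
finger_gap: 0.0
```

carry_out([
  [1, 0, 0, 0.1, 0],
  [1, 0, 0, 0.2, 0],
  [1, 0, 0, 0.3, 0],
  [1, 0, 0, 0.4, 0],
  [1, 0, 0, 0.4, 0],
])

```text
clock: 8.27
position: [568.3, 271.2, 302.9]
orientation: [0.003, 1.0, -0.0, -0.001]
ft_force: [-0.6, 0.2, -0.8]
finger_gap: 0.0
```

carry_out([
  [1, 0, 0, 0.1, 0],
  [1, 0, 0, 0.2, 0],
  [1, 0, 0, 0.3, 0],
  [1, 0, 0, 0.3, 0],
])

```text
clock: 8.6
position: [568.3, 271.2, 302.6]
orientation: [0.003, 1.0, 0.0, 0.001]
ft_force: [-1.1, -0.6, 6.2]
finger_gap: 0.1
```

carry_out([
  [1, 0, 0, 0.3, 0],
  [1, 0, 0, 0.4, 0],
  [1, 0, 0, 0.4, 0],
])

```text
clock: 8.85
position: [568.4, 271.2, 302.2]
orientation: [0.003, 1.0, 0.001, 0.003]
ft_force: [-4.2, -1.9, 13.1]
finger_gap: -0.1
```

carry_out([
  [1, 0, 0, -1, 0],
  [1, 0, 0, -3, 0],
  [1, 0, -2, -4, 0],
  [1, 0.5, -4.5, -4, 0],
  [1, 1.4, -7, -4, 0],
  [1, 1.4, -8.4, -4, 0],
  [1, 1.4, -8.4, -4, 0],
  [1, 1.4, -8.4, -4, 0],
])

```text
clock: 9.52
position: [554.0, 186.9, 336.4]
orientation: [0.004, 1.0, 0.0, -0.0]
ft_force: [-0.2, 1.5, -0.4]
finger_gap: 0.2
```

```bash
python3 - <<'E'
from h import *
to((549,186.5,308),np.pi)
im=get_image("scene")[:,:,::-1]; cv2.imwrite("pics/scene5.png",cv2.resize(im[230:330,320:440],None,fx=6,fy=6))
E
```

```text
t 9.52 pos [554.  186.9 336.4] yaw 3.134 F [-0.2  1.5 -0.4] gap 0.2 -> shift cm [ 0.5  -0.05  2.84] turn -0.007943184884714682
```

View pics/scene5.png

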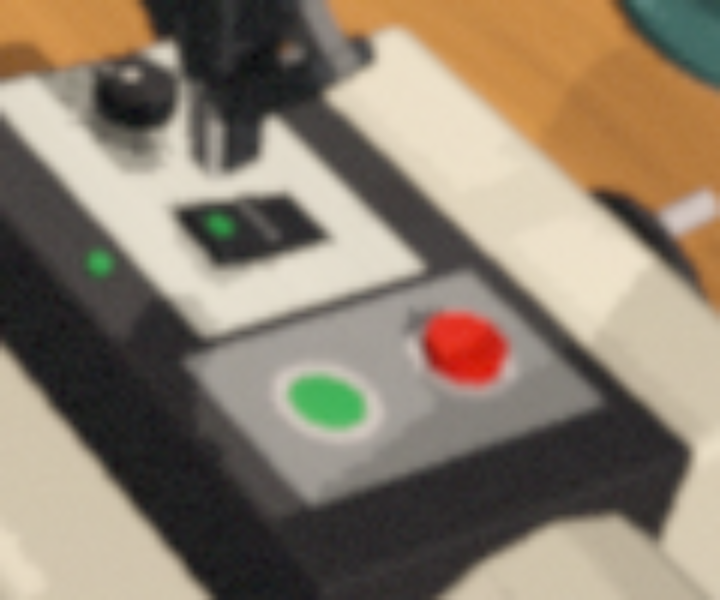

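The green button is now flush and the red one stands out, so START is latched. The fingertips at (225,165) in the crop are above the feed dot at (220,225).

carry_out([
  [1, 0.4, -0.05, 0.7, 0],
  [1, 0.4, -0.05, 1.5, 0],
  [1, 0.4, -0.05, 2.2, 0],
  [1, 0.4, -0.05, 2.5, 0],
  [1, 0.4, -0.05, 2.7, 0],
  [1, 0.4, -0.05, 2.8, 0],
  [1, 0.4, -0.05, 2.9, 0],
  [1, 0.4, -0.05, 3.0, 0],
  [1, 0.4, -0.05, 3.0, 0],
])

```text
clock: 10.32
position: [549.9, 186.9, 307.7]
orientation: [0.003, 1.0, 0.0, 0.001]
ft_force: [-0.5, 1.1, 1.9]
finger_gap: -0.0
```

carry_out([
  [1, 0, 0, 0.1, 0],
  [1, 0, 0, 0.2, 0],
  [1, 0, 0, 0.3, 0],
  [1, 0, 0, 0.4, 0],
  [1, 0, 0, 0.4, 0],
])

```text
clock: 10.73
position: [549.5, 186.6, 302.1]
orientation: [0.003, 1.0, -0.0, -0.001]
ft_force: [-0.5, 0.0, -0.5]
finger_gap: 0.2
```

carry_out([
  [1, 0, 0, 0.1, 0],
  [1, 0, 0, 0.2, 0],
  [1, 0, 0, 0.3, 0],
  [1, 0, 0, 0.3, 0],
])

```text
clock: 11.07
position: [549.5, 186.6, 301.3]
orientation: [0.003, 1.0, 0.0, 0.001]
ft_force: [-2.0, -0.9, 5.8]
finger_gap: 0.1
```

carry_out([
  [1, 0, 0, 0.3, 0],
  [1, 0, 0, 0.45, 0],
  [1, 0, 0, 0.45, 0],
  [1, 0, 0, 0.45, 0],
])

```text
clock: 11.4
position: [549.4, 186.6, 301.1]
orientation: [0.003, 1.0, 0.001, 0.003]
ft_force: [-5.3, -1.5, 17.8]
finger_gap: -0.2
```

carry_out([
  [1, 0, 0, -1, 0],
  [1, 0, 0, -4, 0],
  [1, 0, 0, -8, 0],
  [1, 3, 0, -11, 0],
  [1, 7, 0, -12, 0],
  [1, 11, 0, -12, 0],
  [1, 15, 0, -12, 0],
  [1, 18, 0, -12, 0],
  [1, 18, 0, -12, 0],
  [1, 18, 0, -12, 0],
])

```text
clock: 12.23
position: [368.7, 188.0, 415.9]
orientation: [0.003, 1.0, 0.0, 0.001]
ft_force: [1.0, 0.0, -0.6]
finger_gap: -0.1
```

```bash
python3 - <<'E'
from h import *
im=get_image("scene")[:,:,::-1]; cv2.imwrite("pics/scene6.png",cv2.resize(im[220:330,240:440],(800,440)))
im=get_image("top")[:,:,::-1]; cv2.imwrite("pics/top6.png",im)
to((549,186.5,308),np.pi)
E
```

```text
t 12.33 pos [370.3 188.  414.7] yaw 3.135 F [ 0.2 -0.1  0.8] gap 0.2 -> shift cm [-17.87  -0.02  10.66] turn -0.006919324550367367
```

View pics/scene6.png

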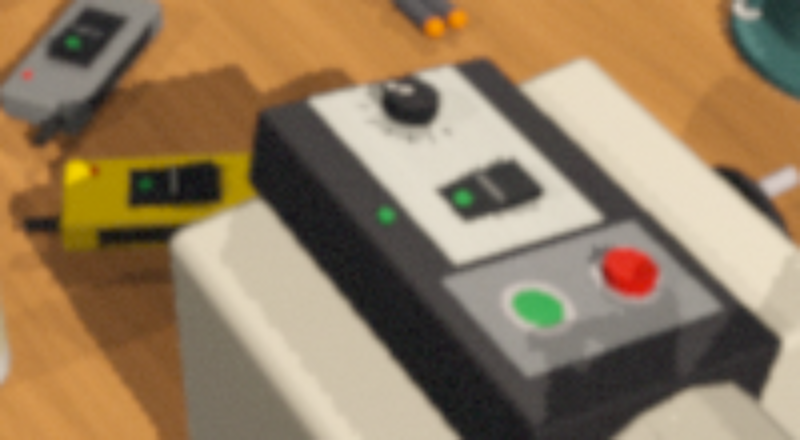

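View pics/top6.png

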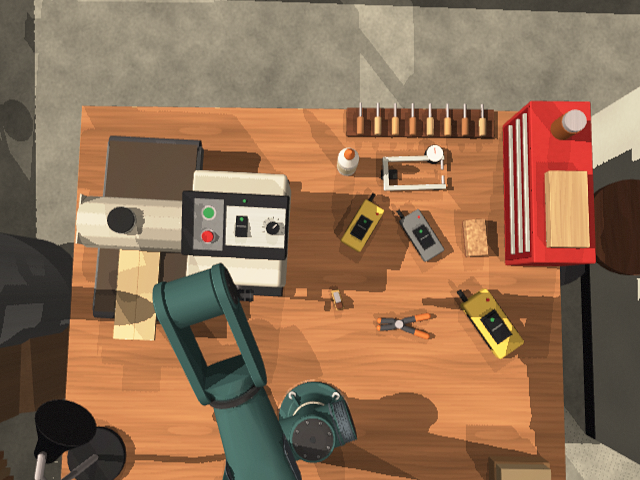

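Both rockers are dotted end down, green is in, red is out, nothing else has moved and the arm is clear. I'll hand in.

```bash
python3 -c "
from bench import *
print(finish_job())"
```

```text
the job is handed in; nothing more can be done
None
```

I switched on the extractor with the rocker on the smaller yellow remote, then pressed START, then switched on the belt feed. All three were pressed with closed fingertips, and I handed the job in at about 12.3 s of the 51 s allowed.

- **Presses:** each control gave way, then met its stop. The highest readings were about 20 N at the remote, 13 N at START and 18 N at the feed rocker.
- **Last pictures:** both rockers lie dotted end down. The green button is flush and the red one stands out. The yellow and grey remotes, the dial, the plate and the other things look to be where they were, by eye rather than by measurement. The arm is clear of everything.
- **Disagreements:** triangulated heights were off from the stated geometry. START came out 4 mm low (282 mm against 286 mm expected). STOP came out at 267 mm, about 4 mm low, with its two rays 2.7 mm apart, but I didn't use that point. I found the contact heights by pressing in small steps. No check failed, and the hand-in gave no verdict.

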